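# Start the hold-down bolt of the card-terminal stand

### The arm

A 6-joint arm with a two-finger parallel gripper is mounted at the origin on the work surface. World frame = base frame: x ahead of the robot, y to its left, z up, the work surface at z = 0. Lengths are in m, angles in degrees, forces in N, time in s.
With the tool pointing down it reaches from about 0.375 to 0.9 m from the base axis. Payload 3.1 kg.
Tool frame: the origin (TCP) lies at the very end of the fingers, on their centre line; the grasp point (between the pads) lies 19 mm behind it; z points along the fingers, y is the line along which they close (so a half turn about z gives the same grasp; the last joint's range is limited). The gripper opens to 87 mm and grips with 3 to 60 N. Pads are 19 mm wide; open, the fingers measure 117 mm over their backs; the gripper's body (75 mm by 190 mm) begins 51 mm behind the grasp point.
Start: joints at [-10.227, 30.224, 82.088, -0, 67.689, -10.227], TCP at [0.625, 0, 0.223] pointing down, gripper open.
Joint ranges: [-176.69, 176.69], [-43.24, 126.21], [12.49, 139.97], [-82, 262], [0, 151.66], [-163.58, 163.58]. Speed limits (degrees/s): [159.86, 159.86, 180, 180, 180, 180].

### API

Orientations are given as a 3x3 rotation matrix whose columns are the frame's x, y, z axes.
In Python, from rig import * gives the robot as it stands.
- The arm moves only by the tool jog_arm, never from a script. Its arguments are lists of equal length, an entry for each row: "delta_pos": the shift along the world's x, y, z in cm, a list of three; "turn": the turn about the world's z in degrees; "grip": the closure, from 0 (fully open) to 1 (shut). In form: {"delta_pos": [[x, y, z], ...], "turn": [turn, ...], "grip": [grip, ...]}. A call has 1 to 12 rows; each row is the pose to reach, as a shift and turn from the pose commanded when the call began; what a row does not reach only later rows make up. A row lasts 1/8 s, in which the tool goes at most 62.5 mm and 10.7 degrees, less where a joint would pass 70% of its speed; a pose out of reach is approached as far as the arm can. A call with a gripper value outside its range is refused whole. The fingers move at their own pace and stop on an object; the grip force is fixed at half the most. Time passes only in rows, so rows that repeat a pose let the fingers close. It gives the time, the measured TCP pose, the force, the opening and the grip force at its end, in the units of the state.
- read_state(): the state, without advancing time (a new reading comes with each control period).
- capture(name): name is "scene" or "side" or "wrist"; returns a dict with "color" (384x512x3 uint8, blue, green, red), "fovy" (degrees; the focal length in pixels is half the picture's height over the tangent of half this angle, whatever the lens; pixels are square), "cx", "cy" (the principal point, pixels), "k1" (the pictures are not rectified: a ray, as slopes to the right and down, at radius r is drawn at 1 + k1 r^2 times it, then the intrinsics apply), "camera_from_world" (4x4, takes a point from world to camera coordinates). Camera axes: x right, y up, looking along -z (the intrinsics and any distortion apply to the point x, -y, -z); pixel columns grow to the right and rows downward; lengths in m; the calibration is good to about 2 mm. A picture is of the moment at which its call begins. There is no depth.
- hand_in(): hands the job in; it is judged then, once.
The state is a dict: "time_s": time; "joint_positions": joint angles; "qvel": joint speeds; "tau": joint torques, N m; "position": TCP position; "tcp_rot": TCP orientation; "force": force on the tool from outside, world axes, zero at the start; "moment": the same for the moment, N m; "opening": opening from 0.0 (shut) to 1.0 (fully open); "grasp_force": force on a finger pad.
Only numpy, scipy, OpenCV 4.12 (cv2) and the standard library are available. Lean on these libraries where they do the work, as an engineer would, in place of code of your own. Each camera call takes 0.05 s, during which the arm holds its last target. There are 200 camera calls.

### The job

The card terminal's stand is back on the checkout counter and the red-handled crank bolt sits loose on top of its threaded boss. Wind the crank backward (anticlockwise seen from above) until the bolt drops a thread, stop there, then wind it forward (clockwise) one full turn so that the thread is properly started. Finish while still gripping the red handle at that point; do not bump the terminal or shift the goods and coins around it.

Things in the scene. Friction and masses are not known exactly. Their poses are not given: they have to be found in the camera images.
- stand: Card-terminal stand, fixed to the counter, in a new place and direction each time. Steel foot plate 120 x 360 x 10 mm. Origin on the bolt's vertical axis at the counter top; z up. The plate runs from 60 mm on its -y side to 300 mm on its +y side, 60 mm either way in x. The grey threaded boss stands round the axis, 52 mm across, its mouth 45 mm above the counter.
- terminal: Black card terminal (170 x 80 x 32 mm, tilted) on a short column, 225 mm from the bolt axis along the stand's +y, fixed, its highest edge about 160 mm above the counter. Origin at the column's foot. Not to be bumped.
- grip (a point): On the vertical axis of the red handle at the crank's end, 50 mm out from the bolt axis, 18 mm below the handle's top and 30 mm above its foot; about 125 mm above the counter at the start, sinking with the bolt. The steel crank arm (10 mm thick, 20 mm wide, hub 34 mm across) lies 1 to 11 mm below the handle's foot, but for the hub's top, 7 mm above it.
- crank (a joint): Turn of the crank bolt, rad, growing clockwise seen from above (forward, tightening). 0 is where the bolt drops when wound backward. Starts between 1.0 and 3.5. At angle a the arm points along (cos a, -sin a) in the stand's frame. About 0.04 N m turns it (1 N at the handle); it stays where it is left.
- stem (a joint): How far the bolt has sunk, m. 0 at the start. Wound back past crank = 0 it drops to 0.008; more than 0.8 rad beyond, a ramp lifts it again. Forward from the drop the thread takes it down 8 mm a turn, to 0.016 after one. Captive: it cannot rise above 0. About 5 N (weight and a spring) presses it down; a hard pinch holds it up and hides the drop: pinch lightly (3 N), ease the fingers or press down.
- can_tall: red tin can, 74 mm across, 110 mm tall, loose, origin under its centre; to be left where it is.
- can_short: green tin can, 84 mm across, 85 mm tall, loose, origin under its centre; to be left where it is.
- cheese_tub: white tub with clear lid, 136 x 106 x 58 mm, loose, origin under its centre; to be left where it is.
- gum_carton: yellow and green carton, 120 x 80 x 50 mm, loose, origin under its centre; to be left where it is.
- wine: green wine bottle, 74 mm across, 300 mm tall, loose, origin under its centre; to be left where it is.
- lane_bar: orange lane divider bar, 300 x 35 x 35 mm, loose, origin under its centre; to be left where it is.
- coins: stack of coins, 25 mm across, 15 mm tall, on the counter beside the stand, loose, origin under its centre; to be left where it is.
- gum_pack: small blue pack, 75 x 20 x 14 mm, on the counter beside the stand, loose, origin under its centre; to be left where it is.
- handle: The upright red handle: plain cylinder 20 mm across, 48 mm tall; origin at its foot on its axis; z up. The sleeve spins freely on its pin, so fingers that pinch it from above can keep their direction while the crank goes round.

How it is judged (in metres and radians):
On the way, in this order (a step that is already met when the one before it is completed fails the run):
1. wound backward, the bolt has dropped one thread (value of joint stem between 0.006 and 0.0098 m and value of joint crank between -1.1 and 0.5 rad), for 0.1 s.
2. wound forward one turn from there (value of joint crank between 5.73 and 6.83 rad and value of joint stem above 0.0135 m), for 0.2 s.
At the end, for the whole second after the job is handed in: After dropping a thread when wound backward, the crank ends one turn (within 30 degrees) forward of the drop, the bolt sunk 13.5 to 18 mm, still, the fingers gripping the red handle with over 1.5 N. Bystanders within 15 mm of their starts; terminal never pushed with over 3 N (all of step 2 and value of joint stem below 0.018 m and contact force between the fingers and handle above 1.5 N and linear speed of handle below 0.01 m/s); the arm keeps its last pose, push and grip.
It fails at once if a bystander was shifted (distance of any of can_tall, can_short, cheese_tub, gum_carton, wine, lane_bar, coins, gum_pack from where it was at the start of the episode above 0.015 m).
It fails at once if the terminal was bumped (contact force between any of the arm, the fingers and terminal above 3 N).
It also fails if it takes over 54 s, if anything falls off the work surface, if the arm or the gripper's body presses on something with over 40 N, if the wrist force passes 120 N, or if a joint passes its speed limit or range.

## Working session

There is one attempt and no reset: what is moved stays moved. The work goes in short steps, Python scripts to look and compute and a tool call to move; the robot and the scene stay as the last step left them, time stands still between calls to the robot, and variables do not carry over. Pictures are saved under pics/ and viewed, at most 10 in all, crops included, and the job is handed in when it is done.

Besides the shell and the picture viewer there is one more tool, called as name([rows], argument=value, ...), one row to a line, values as JSON. jog_arm: Moves the arm, as the interface text tells. Its arguments: {"type":"object","properties":{"delta_pos":{"type":"array"},"turn":{"type":"array"},"grip":{"type":"array"}},"required":["delta_pos","turn","grip"]}

```bash
mkdir -p pics; ls
python3 - <<'E'
from rig import *
import cv2, numpy as np, pickle
C={n:capture(n) for n in ("scene","side","wrist")}
pickle.dump(C,open("c0.pkl","wb"))
for n,c in C.items(): print(n,c["fovy"],c["cx"],c["cy"],c["k1"],np.round(np.linalg.inv(c["camera_from_world"])[:3,3],3))
im=np.vstack([np.hstack([C["scene"]["color"],C["side"]["color"]]),])
cv2.imwrite("pics/a.png",C["scene"]["color"]);cv2.imwrite("pics/b.png",C["side"]["color"]);cv2.imwrite("pics/w.png",C["wrist"]["color"])
print({k:np.round(v,3) for k,v in read_state().items()})
E
```

```text
pics
scene 51.58746369619075 253.05586931925458 196.91045572927516 -0.05390983253822133 [1.195 0.664 1.098]
side 49.66874367962504 249.79518546104362 195.05376544146063 0.03864713027921759 [ 0.522 -0.72   1.051]
wrist 58.3965591949108 253.96767223366558 184.94225110635912 -0.08034614764674032 [0.625 0.07  0.385]
{'time_s': np.float64(0.15), 'joint_positions': array([-1.0226e+01,  3.0268e+01,  8.2139e+01, -1.0000e-03,  6.7689e+01,
       -1.0227e+01]), 'qvel': array([-0.097, -0.145, -0.169,  0.043, -0.046,  0.014]), 'tau': array([ 1.0000e-03, -4.4043e+01, -1.7684e+01,  6.3000e-02,  5.5000e-02,
       -0.0000e+00]), 'position': array([0.624, 0.   , 0.222]), 'tcp_rot': array([[-0.   ,  1.   , -0.002],
       [ 1.   ,  0.   ,  0.   ],
       [ 0.   , -0.002, -1.   ]]), 'force': array([ 0.885,  0.224, -1.513]), 'moment': array([ 0.02 ,  0.005, -0.008]), 'grasp_force': np.float64(0.0), 'opening': np.float64(0.999)}
```

View pics/a.png

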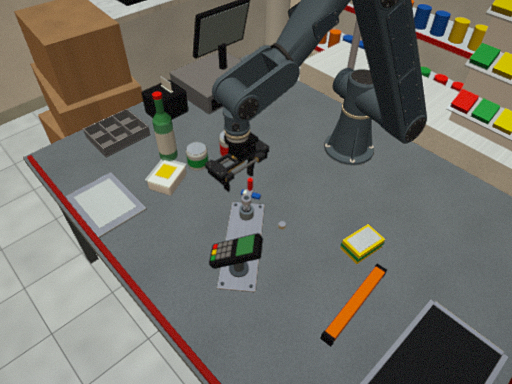

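View pics/b.png

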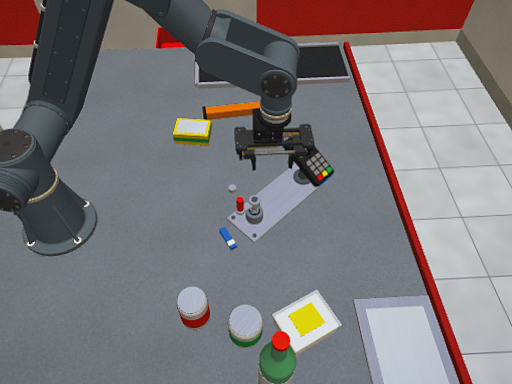

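View pics/w.png

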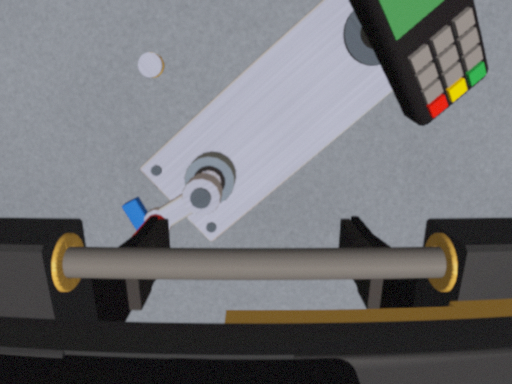

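Scene: red handle at (250,184), boss at about (247,212). Side: handle at (240,204), hub at (255,205), terminal at (315,165). Wrist: hub at (203,197), near plate corners at (142,168) and (211,240), terminal at upper right.

```bash
cat > h.py <<'E'
import cv2, numpy as np
def cam(c):
    f=192/np.tan(np.radians(c["fovy"]/2)); T=np.linalg.inv(c["camera_from_world"]); return f,T
def ray(c,u,v):
    f,T=cam(c); a=np.array([(u-c["cx"])/f,(v-c["cy"])/f]); b=a.copy()
    for _ in range(20): b=a/(1+c["k1"]*(b@b))
    d=T[:3,:3]@np.array([b[0],-b[1],-1]); return T[:3,3],d/np.linalg.norm(d)
def plane(c,u,v,z):
    o,d=ray(c,u,v); return o+d*(z-o[2])/d[2]
def tri(obs):
    A=np.zeros((3,3));b=np.zeros(3)
    for c,u,v in obs:
        o,d=ray(c,u,v);P=np.eye(3)-np.outer(d,d);A+=P;b+=P@o
    x=np.linalg.solve(A,b); return x,[round(1e3*np.linalg.norm((np.eye(3)-np.outer(d,d))@(x-o)),1) for o,d in (ray(*q) for q in obs)]
def red(c,box):
    x0,y0,x1,y1=box; h=cv2.cvtColor(c["color"],cv2.COLOR_BGR2HSV)
    m=(((h[...,0]<8)|(h[...,0]>172))&(h[...,1]>150)&(h[...,2]>60)).astype(np.uint8)
    k=np.zeros_like(m);k[y0:y1,x0:x1]=m[y0:y1,x0:x1]
    n,l,s,ce=cv2.connectedComponentsWithStats(k); i=1+np.argmax(s[1:,4]); return ce[i],s[i]
E
python3 - <<'E'
import pickle; from h import *
C=pickle.load(open("c0.pkl","rb"))
a,sa=red(C["scene"],(235,165,265,205)); b,sb=red(C["side"],(228,190,252,222)); print(a,sa,b,sb)
print("handle",tri([(C["scene"],*a),(C["side"],*b)]))
for z in (.119,): print(plane(C["scene"],*a,z),plane(C["side"],*b,z))
cv2.imwrite("pics/wc.png",cv2.resize(C["wrist"]["color"][130:250,110:260],None,fx=5,fy=5,interpolation=cv2.INTER_CUBIC)[:600,:750])
s=cv2.resize(C["side"]["color"][160:260,190:290],None,fx=4,fy=4,interpolation=cv2.INTER_CUBIC)
t=cv2.resize(C["scene"]["color"][170:270,200:300],None,fx=4,fy=4,interpolation=cv2.INTER_CUBIC)
cv2.imwrite("pics/sc.png",np.hstack([s,t]))
E
```

```text
[249.73584906 183.35849057] [248 178   5  12  53] [239.5625 203.375 ] [237 197   6  14  80]
handle (array([ 0.53523338, -0.04346623,  0.12269011]), [np.float64(1.3), np.float64(1.3)])
[ 0.53409424 -0.04639712  0.119     ] [ 0.53418065 -0.03998182  0.119     ]
```

View pics/wc.png

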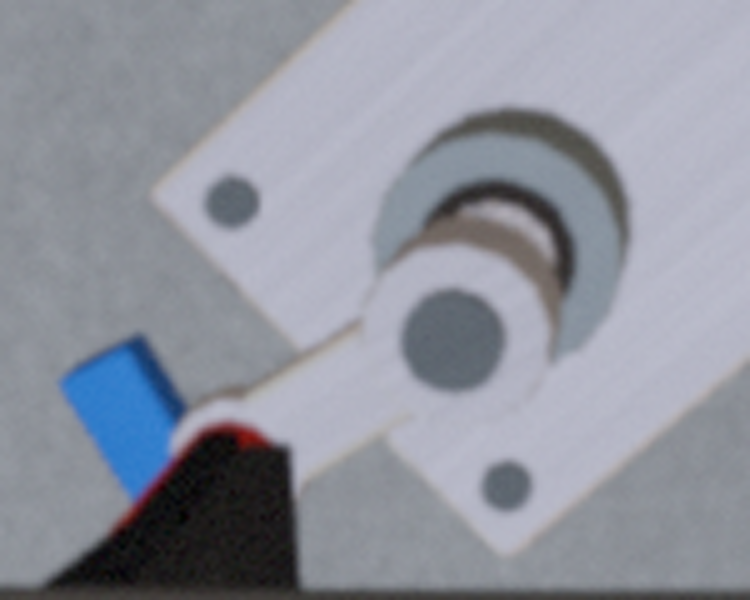

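View pics/sc.png

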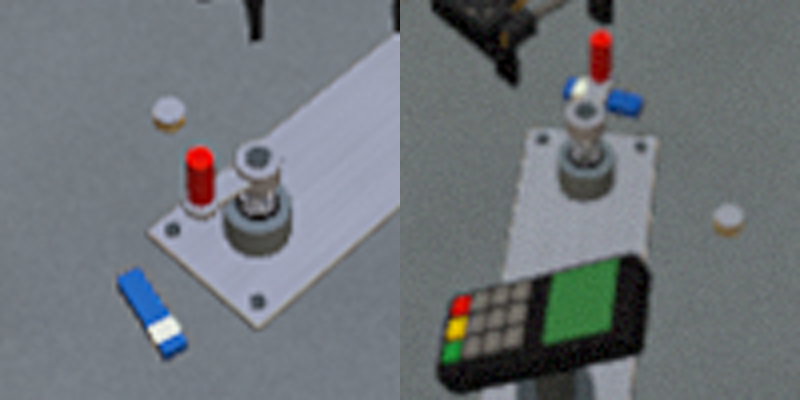

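Crops: wrist view has plate corners at (140.4,168.6) and (211.6,241.2), hub top at (200.6,198). Side view has corners (227.5,218.3) and (254.5,242), hub (254.8,200). Scene view has corners (231.8,202.5) and (264.5,204.5), hub (246.5,197.5).

Run:
```python
import pickle; from h import *
C=pickle.load(open("c0.pkl","rb")); np.set_printoptions(precision=4,suppress=True)
W,S,D=C["wrist"],C["scene"],C["side"]
hub=tri([(W,200.6,198),(D,254.8,200),(S,246.5,197.5)]); print("hub",hub)
for c,u,v in [(W,200.6,198),(D,254.8,200),(S,246.5,197.5)]: print(" ",plane(c,u,v,.102))
A=[];B=[]
for n,c,p,q in [("w",W,(140.4,168.6),(211.6,241.2)),("d",D,(227.5,218.3),(254.5,242)),("s",S,(264.5,204.5),(231.8,202.5))]:
    a=plane(c,*p,.01)[:2];b=plane(c,*q,.01)[:2];d=a-b;l=np.linalg.norm(d);n_=np.array([d[1],-d[0]])/l
    print(n,a,b,l,"ydir deg",np.degrees(np.arctan2(n_[1],n_[0])),"axis",(a+b)/2+.06*n_)
for n,c,b in (("gum",D,(215,225,240,252)),("coins",D,(225,180,240,195))): pass
print("coins",plane(D,232,188,.015),"gum",plane(D,228.5,238,.014), "hW", plane(W,155,218,.1))
```

```text
hub (array([ 0.5775, -0.0173,  0.1012]), [np.float64(0.1), np.float64(0.9), np.float64(1.1)])
  [ 0.5777 -0.0171  0.102 ]
  [ 0.5783 -0.0185  0.102 ]
  [ 0.5769 -0.0165  0.102 ]
w [ 0.4956 -0.011 ] [ 0.5732 -0.0991] 0.11738587204079705 ydir deg 41.37534886785184 axis [ 0.5794 -0.0154]
d [ 0.4965 -0.0138] [ 0.5722 -0.1017] 0.11597742690979602 ydir deg 40.754924052776126 axis [ 0.5798 -0.0186]
s [ 0.495  -0.0087] [ 0.5765 -0.0977] 0.1205977553773389 ydir deg 42.468069428460666 axis [ 0.58   -0.0127]
coins [0.5144 0.0979 0.015 ] gum [ 0.4975 -0.0858  0.014 ] hW [ 0.5359 -0.0364  0.1   ]
```

jog_arm([
  [-2,-1,0],
  [-4,-2,0],
  [-6,-3,-1],
  [-8,-4,-2],
  [-9,-4.3,-3],
  [-9,-4.3,-4],
  [-9,-4.3,-4],
  [-9,-4.3,-4],
], turn=[-10,-20,-30,-40,-49,-49,-49,-49], grip=[0.2,0.2,0.2,0.2,0.2,0.2,0.2,0.2])

```text
time_s: 1.15
position: [0.5358, -0.0429, 0.1827]
tcp_rot: [[0.754, 0.657, 0.001], [0.657, -0.754, -0.0], [0.001, 0.001, -1.0]]
force: [0.3, 0.0, -0.3]
opening: 0.8
grasp_force: 0.0
```

Run:
```python
from rig import *; from h import *
c=capture("wrist"); print(read_state()["position"],read_state()["tcp_rot"][:,1],read_state()["joint_positions"])
cv2.imwrite("pics/w1.png",c["color"])
for z in (.143,.119): print(red(c,(0,0,512,384)),plane(c,*red(c,(0,0,512,384))[0],z))
```

```text
[ 0.53580921 -0.04291515  0.18281467] [ 0.65706404 -0.75383423  0.00089552] [-1.64986653e+01  2.65363866e+01  9.71024798e+01  4.03515106e-03
  5.62982150e+01  3.24227190e+01]
(array([253.51628352, 201.60823755]), array([ 239,  179,   30,   45, 1044], dtype=int32)) [ 0.53962205 -0.03948845  0.143     ]
(array([253.51628352, 201.60823755]), array([ 239,  179,   30,   45, 1044], dtype=int32)) [ 0.53379314 -0.04451586  0.119     ]
```

View pics/w1.png

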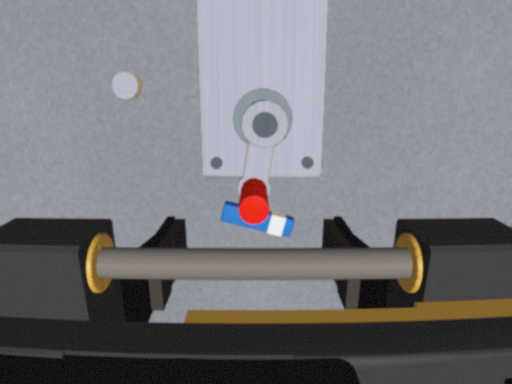

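The handle (253,205) is centred between the fingers (165–345), and the hub is at (265,124). Next: go down and pinch.

jog_arm([
  [0,0,-2],
  [0,0,-4],
  [0,0,-6],
  [0,0,-7],
  [0,0,-7.5],
  [0,0,-7.5],
  [0,0,-7.5],
  [0,0,-7.5],
  [0,0,-7.5],
  [0,0,-7.5],
], turn=[0,0,0,0,0,0,0,0,0,0], grip=[0.2,0.2,0.2,0.2,0.5,0.7,0.85,0.85,0.85,0.85])

```text
time_s: 2.45
position: [0.5351, -0.043, 0.1077]
tcp_rot: [[0.755, 0.656, 0.0], [0.656, -0.755, -0.0], [0.0, 0.0, -1.0]]
force: [-0.5, -0.8, 0.6]
opening: 0.222
grasp_force: 30.0
```

```bash
cat > arc.py <<'E'
import numpy as np,sys
# arc.py cx cy r x0 y0 th0 th1 n : shifts in cm from commanded x0,y0
cx,cy,r,x0,y0,a,b=map(float,sys.argv[1:8]); n=int(sys.argv[8])
for t in np.linspace(a,b,n+1)[1:]:
    q=np.radians(t); print([round(100*(cx+r*np.cos(q)-x0),1+1),round(100*(cy+r*np.sin(q)-y0),2)],round(t,1))
E
python3 arc.py .578 -.017 .05 .535 -.043 211.8 291.8 8
```

```text
[np.float64(0.57), np.float64(-0.73)] 221.8
[np.float64(1.21), np.float64(-1.33)] 231.8
[np.float64(1.94), np.float64(-1.81)] 241.8
[np.float64(2.74), np.float64(-2.15)] 251.8
[np.float64(3.59), np.float64(-2.35)] 261.8
[np.float64(4.46), np.float64(-2.4)] 271.8
[np.float64(5.32), np.float64(-2.29)] 281.8
[np.float64(6.16), np.float64(-2.04)] 291.8
```

jog_arm([
  [0.57,-0.73,0],
  [1.21,-1.33,0],
  [1.94,-1.81,0],
  [2.74,-2.15,0],
  [2.74,-2.15,0],
], turn=[0,0,0,0,0], grip=[0.85,0.85,0.85,0.85,0.85])

```text
time_s: 3.08
position: [0.5641, -0.0648, 0.1077]
tcp_rot: [[0.755, 0.656, 0.003], [0.656, -0.755, -0.0], [0.002, 0.002, -1.0]]
force: [1.3, 1.1, -0.1]
opening: 0.218
grasp_force: 30.0
```

```bash
python3 arc.py .578 -.017 .05 .5624 -.0645 251.8 331.8 8
```

```text
[np.float64(0.85), np.float64(-0.2)] 261.8
[np.float64(1.72), np.float64(-0.25)] 271.8
[np.float64(2.58), np.float64(-0.14)] 281.8
[np.float64(3.42), np.float64(0.11)] 291.8
[np.float64(4.19), np.float64(0.5)] 301.8
[np.float64(4.89), np.float64(1.02)] 311.8
[np.float64(5.49), np.float64(1.66)] 321.8
[np.float64(5.97), np.float64(2.39)] 331.8
```

jog_arm([
  [0.85,-0.2,0],
  [1.72,-0.25,0],
  [2.58,-0.14,0],
  [3.42,0.11,0],
  [4.19,0.5,0],
  [4.89,1.02,0],
  [5.49,1.66,0],
  [5.97,2.39,0],
  [5.97,2.39,0],
], turn=[0,0,0,0,0,0,0,0,0], grip=[0.85,0.85,0.85,0.85,0.85,0.85,0.85,0.85,0.85])

```text
time_s: 4.2
position: [0.6218, -0.0398, 0.1069]
tcp_rot: [[0.754, 0.657, -0.001], [0.657, -0.754, 0.0], [-0.001, -0.001, -1.0]]
force: [-3.2, 2.7, -4.8]
opening: 0.222
grasp_force: 30.0
```

Run:
```python
from rig import *; from h import *
import pickle
C={n:capture(n) for n in ("scene","side","wrist")}; pickle.dump(C,open("c1.pkl","wb"))
print(read_state()["position"],read_state()["force"])
for n,b in (("scene",(225,165,285,215)),("side",(228,180,300,240)),("wrist",(150,100,350,260))):
    try: print(n,red(C[n],b))
    except Exception as e: print(n,e)
```

```text
[ 0.62153175 -0.04038919  0.10722116] [-3.99213242  2.80764247 -5.55351688]
scene (array([231.38888889, 196.47222222]), array([228, 191,   7,  13,  72], dtype=int32))
side (array([269.        , 204.32142857]), array([267, 200,   5,   9,  28], dtype=int32))
wrist (array([253.53449643, 231.68041237]), array([ 233,  211,   43,   38, 1261], dtype=int32))
```

The −5 N in z shows the pinch is now holding the bolt up, so the crank is past the drop angle. I'll ease the fingers.

jog_arm([
  [0,0,0],
  [0,0,0],
  [0,0,0],
  [0,0,0],
  [0,0,0],
], turn=[0,0,0,0,0], grip=[0.7,0.68,0.68,0.68,0.68])

```text
time_s: 4.97
position: [0.6225, -0.0408, 0.1079]
tcp_rot: [[0.755, 0.656, 0.001], [0.656, -0.755, -0.0], [0.001, 0.001, -1.0]]
force: [-1.2, 0.2, -0.7]
opening: 0.319
grasp_force: 0.0
```

Run:
```python
from rig import *; from h import *
import pickle
O=pickle.load(open("c1.pkl","rb"))
C={n:capture(n) for n in ("scene","side","wrist")}
print(read_state()["position"],read_state()["force"])
for n,b in (("scene",(225,165,285,215)),("side",(228,180,300,240)),("wrist",(150,100,350,260))):
    print(n,red(O[n],b),red(C[n],b))
x=[]
for K in (O,C): x.append(cv2.resize(K["wrist"]["color"][90:290,160:360],None,fx=2,fy=2)); x.append(cv2.resize(K["scene"]["color"][160:240,205:285],(400,400)))
cv2.imwrite("pics/d.png",cv2.resize(np.vstack([np.hstack(x[:2]),np.hstack(x[2:])]),(600,600)))
```

```text
[ 0.62215652 -0.04059696  0.10757031] [-0.16646485  0.70011717  0.93998074]
scene (array([231.38888889, 196.47222222]), array([228, 191,   7,  13,  72], dtype=int32)) (array([231.51724138, 197.5       ]), array([229, 192,   6,  13,  58], dtype=int32))
side (array([269.        , 204.32142857]), array([267, 200,   5,   9,  28], dtype=int32)) (array([269.70454545, 205.56818182]), array([267, 200,   6,  11,  44], dtype=int32))
wrist (array([253.53449643, 231.68041237]), array([ 233,  211,   43,   38, 1261], dtype=int32)) (array([253.13333333, 230.84047619]), array([ 234,  210,   39,   39, 1260], dtype=int32))
```

View pics/d.png

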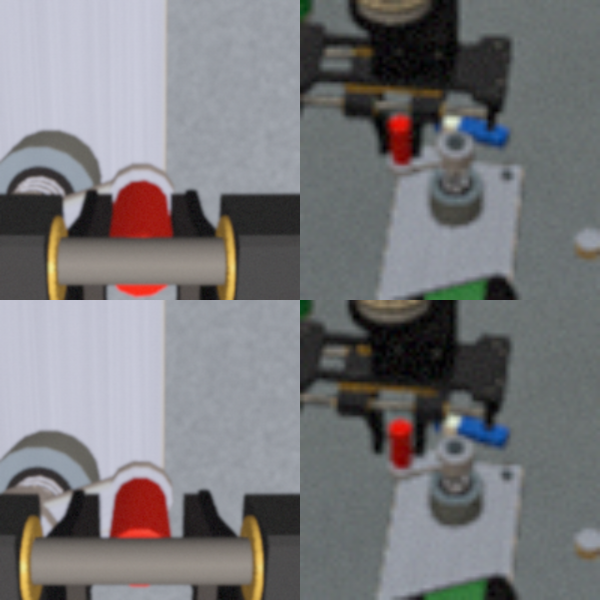

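The lower panels (eased) show the handle and hub slightly lower in both views. I'll put a number on the drop.

Run:
```python
from rig import *; from h import *
import pickle
O=pickle.load(open("c1.pkl","rb")); C={n:capture(n) for n in ("scene","side","wrist")}
I=pickle.load(open("c0.pkl","rb"))
def proj(c,p):
    q=c["camera_from_world"]@np.append(p,1); f=cam(c)[0]; s=np.array([q[0],-q[1]])/-q[2]; s*=1+c["k1"]*(s@s); return s*f+[c["cx"],c["cy"]]
for n in ("scene","side"):
    p=proj(C[n],[.578,-.017,.102]); e=proj(C[n],[.578,-.017,.094])-p
    u,v=np.round(p).astype(int); best=[]
    g=[cv2.resize(cv2.cvtColor(K[n]["color"],cv2.COLOR_BGR2GRAY),None,fx=8,fy=8,interpolation=cv2.INTER_CUBIC) for K in (O,C)]
    t=g[0][8*(v-4):8*(v+4),8*(u-5):8*(u+6)]; w=g[1][8*(v-9):8*(v+9),8*(u-10):8*(u+11)]
    r=cv2.matchTemplate(w,t,cv2.TM_CCOEFF_NORMED); _,m,_,l=cv2.minMaxLoc(r); print(n,"expected",e,"got",(np.array(l)/8-5),m)
```

```text
scene expected [0.01286569 1.5833028 ] got [-0.125  1.25 ] 0.9092080593109131
side expected [-0.01930234  1.66653571] got [0.125 1.375] 0.9850647449493408
```

The hub sank about 6.5 mm in both views, consistent with the 8 mm drop. Next: lower the tool 8 mm and re-pinch.

jog_arm([
  [0,0,-0.4],
  [0,0,-0.8],
  [0,0,-0.8],
  [0,0,-0.8],
  [0,0,-0.8],
  [0,0,-0.8],
], turn=[0,0,0,0,0,0], grip=[0.68,0.68,0.85,0.85,0.85,0.85])

```text
time_s: 6.02
position: [0.6218, -0.0404, 0.0993]
tcp_rot: [[0.755, 0.656, -0.001], [0.656, -0.755, 0.0], [-0.0, -0.001, -1.0]]
force: [-0.7, 0.1, -2.2]
opening: 0.221
grasp_force: 30.0
```

```bash
python3 arc.py .578 -.017 .05 .6221 -.0406 -28.2 -148.2 12;  python3 arc.py .578 -.017 .05 .5355 -.0433 -148.2 -268.2 12;python3 arc.py .578 -.017 .05 .5764 .033 -268.2 -388.2 12
```

```text
[np.float64(-0.48), np.float64(-0.73)] -38.2
[np.float64(-1.08), np.float64(-1.37)] -48.2
[np.float64(-1.78), np.float64(-1.89)] -58.2
[np.float64(-2.55), np.float64(-2.28)] -68.2
[np.float64(-3.39), np.float64(-2.53)] -78.2
[np.float64(-4.25), np.float64(-2.64)] -88.2
[np.float64(-5.12), np.float64(-2.59)] -98.2
[np.float64(-5.97), np.float64(-2.39)] -108.2
[np.float64(-6.77), np.float64(-2.05)] -118.2
[np.float64(-7.5), np.float64(-1.57)] -128.2
[np.float64(-8.14), np.float64(-0.97)] -138.2
[np.float64(-8.66), np.float64(-0.27)] -148.2
[np.float64(-0.39), np.float64(0.77)] -158.2
[np.float64(-0.64), np.float64(1.61)] -168.2
[np.float64(-0.75), np.float64(2.47)] -178.2
[np.float64(-0.7), np.float64(3.34)] -188.2
[np.float64(-0.5), np.float64(4.19)] -198.2
[np.float64(-0.16), np.float64(4.99)] -208.2
[np.float64(0.32), np.float64(5.72)] -218.2
[np.float64(0.92), np.float64(6.36)] -228.2
[np.float64(1.62), np.float64(6.88)] -238.2
[np.float64(2.39), np.float64(7.27)] -248.2
[np.float64(3.23), np.float64(7.52)] -258.2
[np.float64(4.09), np.float64(7.63)] -268.2
[np.float64(0.87), np.float64(-0.05)] -278.2
[np.float64(1.72), np.float64(-0.25)] -288.2
[np.float64(2.52), np.float64(-0.59)] -298.2
[np.float64(3.25), np.float64(-1.07)] -308.2
[np.float64(3.89), np.float64(-1.67)] -318.2
[np.float64(4.41), np.float64(-2.37)] -328.2
[np.float64(4.8), np.float64(-3.14)] -338.2
[np.float64(5.05), np.float64(-3.98)] -348.2
[np.float64(5.16), np.float64(-4.84)] -358.2
[np.float64(5.11), np.float64(-5.71)] -368.2
[np.float64(4.91), np.float64(-6.56)] -378.2
[np.float64(4.57), np.float64(-7.36)] -388.2
```

jog_arm([
  [-0.48,-0.73,0],
  [-1.08,-1.37,0],
  [-1.78,-1.89,-0.02],
  [-2.55,-2.28,-0.05],
  [-3.39,-2.53,-0.07],
  [-4.25,-2.64,-0.1],
  [-5.12,-2.59,-0.12],
  [-5.97,-2.39,-0.15],
  [-6.77,-2.05,-0.17],
  [-7.5,-1.57,-0.2],
  [-8.14,-0.97,-0.22],
  [-8.66,-0.27,-0.25],
], turn=[0,0,0,0,0,0,0,0,0,0,0,0], grip=[0.85,0.85,0.85,0.85,0.85,0.85,0.85,0.85,0.85,0.85,0.85,0.85])

```text
time_s: 7.52
position: [0.5368, -0.0437, 0.0975]
tcp_rot: [[0.755, 0.656, 0.004], [0.656, -0.755, -0.001], [0.002, 0.004, -1.0]]
force: [3.9, 2.9, -4.6]
opening: 0.216
grasp_force: 30.0
```

jog_arm([
  [-0.39,0.77,-0.04],
  [-0.64,1.61,-0.08],
  [-0.75,2.47,-0.12],
  [-0.7,3.34,-0.16],
  [-0.5,4.19,-0.2],
  [-0.16,4.99,-0.23],
  [0.32,5.72,-0.26],
  [0.92,6.36,-0.29],
  [1.62,6.88,-0.32],
  [2.39,7.27,-0.35],
  [3.23,7.52,-0.38],
  [4.09,7.63,-0.4],
], turn=[0,0,0,0,0,0,0,0,0,0,0,0], grip=[0.85,0.85,0.85,0.85,0.85,0.85,0.85,0.85,0.85,0.85,0.85,0.85])

```text
time_s: 9.02
position: [0.5758, 0.0343, 0.0927]
tcp_rot: [[0.755, 0.656, -0.003], [0.656, -0.755, 0.002], [-0.001, -0.003, -1.0]]
force: [-4.1, 2.1, 4.9]
opening: 0.222
grasp_force: 30.0
```

jog_arm([
  [0.87,-0.05,-0.02],
  [1.72,-0.25,-0.04],
  [2.52,-0.59,-0.07],
  [3.25,-1.07,-0.09],
  [3.89,-1.67,-0.11],
  [4.41,-2.37,-0.13],
  [4.8,-3.14,-0.16],
  [5.05,-3.98,-0.18],
  [5.16,-4.84,-0.2],
  [5.11,-5.71,-0.22],
  [4.91,-6.56,-0.24],
  [4.57,-7.36,-0.27],
], turn=[0,0,0,0,0,0,0,0,0,0,0,0], grip=[0.85,0.85,0.85,0.85,0.85,0.85,0.85,0.85,0.85,0.85,0.85,0.85])

```text
time_s: 10.52
position: [0.6217, -0.0408, 0.0903]
tcp_rot: [[0.755, 0.656, -0.0], [0.656, -0.755, 0.001], [0.0, -0.001, -1.0]]
force: [1.7, 6.3, 3.7]
opening: 0.219
grasp_force: 30.0
```

```bash
python3 arc.py .578 -.017 .05 .6221 -.0406 -388.2 -410.2 2
```

```text
[np.float64(-0.54), np.float64(-0.8)] -399.2
[np.float64(-1.21), np.float64(-1.48)] -410.2
```

jog_arm([
  [-0.54,-0.8,-0.02],
  [-1.2,-1.45,-0.05],
  [-1.2,-1.45,-0.05],
  [-1.2,-1.45,-0.05],
  [-1.2,-1.45,-0.05],
  [-1.2,-1.45,-0.05],
  [-1.2,-1.45,-0.05],
], turn=[0,0,0,0,0,0,0], grip=[0.85,0.85,0.85,0.85,0.85,0.85,0.85])

```text
time_s: 11.4
position: [0.6088, -0.0555, 0.0901]
tcp_rot: [[0.754, 0.656, -0.002], [0.656, -0.754, -0.0], [-0.002, -0.001, -1.0]]
force: [-1.0, 1.4, 5.0]
opening: 0.22
grasp_force: 30.0
```

Run:
```python
from rig import *; from h import *
import pickle
O=pickle.load(open("c1.pkl","rb")); C={n:capture(n) for n in ("scene","side","wrist")}
def proj(c,p):
    q=c["camera_from_world"]@np.append(p,1); f=cam(c)[0]; s=np.array([q[0],-q[1]])/-q[2]; s*=1+c["k1"]*(s@s); return s*f+[c["cx"],c["cy"]]
for n in ("scene","side"):
    p=proj(C[n],[.578,-.017,.102]); e=proj(C[n],[.578,-.017,.086])-p
    u,v=np.round(p).astype(int)
    g=[cv2.resize(cv2.cvtColor(K[n]["color"],cv2.COLOR_BGR2GRAY),None,fx=8,fy=8,interpolation=cv2.INTER_CUBIC) for K in (O,C)]
    t=g[0][8*(v-4):8*(v+4),8*(u-5):8*(u+6)]; w=g[1][8*(v-9):8*(v+9),8*(u-10):8*(u+11)]
    r=cv2.matchTemplate(w,t,cv2.TM_CCOEFF_NORMED); _,m,_,l=cv2.minMaxLoc(r); print(n,"expected",e,"got",(np.array(l)/8-5),m)
s=read_state(); print(s["position"],s["force"],s["grasp_force"],s["time_s"])
d=s["position"][:2]-np.array([.578,-.017]); print("crank",np.radians(-48.6)-np.arctan2(d[1],d[0])+2*np.pi)
cv2.imwrite("pics/e.png",np.hstack([cv2.resize(C["side"]["color"][150:270,190:350],(400,300)),cv2.resize(C["scene"]["color"][150:270,180:340],(400,300))]))
```

```text
scene expected [0.02563239 3.15298818] got [0. 3.] 0.8230730891227722
side expected [-0.0383932   3.31533478] got [-3.5   -3.625] 0.5054547190666199
[ 0.60879896 -0.05551343  0.09012807] [-1.23795014  2.40183093  5.12865462] 30.00220268382691 11.55
crank 6.33119721655758
```

View pics/e.png

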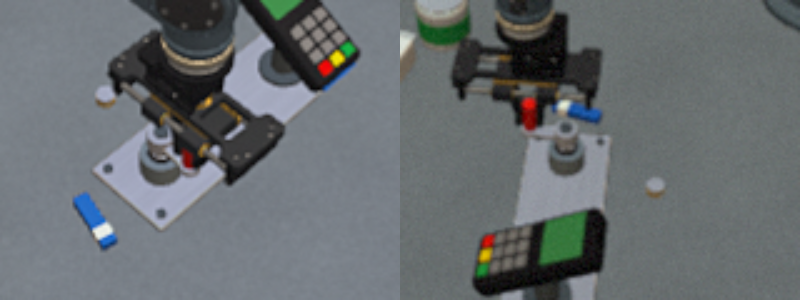

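The side view and scene view show the handle still pinched at the stand's +x side. The hub has sunk about 15 mm, the crank is at about 6.33 rad, and the coins and gum pack look untouched. Handing in.

```bash
python3 -c "
from rig import *
print(hand_in())"
```

```text
the job is handed in; nothing more can be done
None
```

I wound the crank back until the bolt dropped a thread, then forward one full turn to about 6.33 rad (bolt sunk about 15 mm by the scene camera), and handed in still gripping the red handle with 30 N; the hand-in gave no verdict.

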